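# Step the filter turret to the open-ring mark and switch the lamp

### The job

Set the microscope lamp for open-aperture viewing: with a fingertip, push the turret's upright tab gently sideways until it points at the middle of the open ring mark on the filter unit, then press the lamp button fully down and let it come up again. Only push the tab, do not grip it, and leave all the loose things where they stand.

Things in the scene. Friction and masses are not known exactly. Their poses are not given: they have to be found in the camera images.
- unit: filter unit: white box 230 x 230 x 60 mm with a flat black top (the deck, 60 mm above the bench), fixed to the bench. Origin under its centre; its own -x side is the front (white side with slots), roughly towards the robot. Counting from the front, counter-clockwise from above, the marks lie at -110, -55, 55 and 110 degrees, the turret's end stops at -135 and 135, and the tab starts between -35 and 35
- turret: round aluminium turret on the middle of the deck, 72 mm across, rising 13 mm above the deck, with a 22 mm wide cap to 21 mm; it turns about the vertical axis through its origin, which lies at the height of the deck (60 mm above the bench). Its own -x axis is the direction in which its tab points. It turns stiffly (0.12 N m, 2 N at the tab), stays where it is left and has no click stops
- tab (a point): the tab: upright steel fin fixed to the turret that sticks out beyond its rim, 10 mm thick, 28 mm tall (from 4 to 32 mm above the deck), from inside the rim to a pointed end 71 mm from the axis. This point lies in its middle thickness and height, 55 mm from the axis, 18 mm above the deck. Push it sideways on one of its flat faces
- pointed_spot (a point): the spot that the tab points at: on the tab's line, 86 mm from the turret's axis (15 mm beyond the pointed end), 2 mm above the deck; turns with the turret
- mark_ring: THE TARGET MARK: flat white open ring, 30 mm outside, 18 mm inside, 2 mm thick, on the deck with its centre 86 mm from the turret's axis. Origin at its centre on the deck. Which of the four mark places it has varies
- mark_disc: another mark: flat white filled disc, 30 mm across, 2 mm thick, same distance from the axis
- mark_bar: another mark: flat white single bar 31 x 7 mm, 2 mm thick, same distance from the axis
- mark_cross: another mark: flat white cross 31 mm across, 2 mm thick, same distance from the axis
- lamp_button (a joint): travel of the lamp button in m: 0 up, 0.006 fully down; springs back by itself, 5 N pushes it fully down
- lamp_button_top (a point): middle of the top face of the lamp button, a round grey push button 34 mm across (22 mm above the bench) on a white round housing 50 mm across, 12 mm tall, fixed to the bench left of the filter unit; pushed straight down
- eyepiece_mid (a point): small black eyepiece, 34 mm across, 36 mm tall, standing on the rear part of the filter unit's deck (the side away from the robot); loose, not part of the job. Point at its centre, half-way up
- objective_mid (a point): steel objective lens, 36 mm across, 44 mm tall, standing on the bench left of the filter unit; loose, not part of the job. Point at its centre, half-way up
- stub_jar_mid (a point): small lidded jar, 44 mm across, 50 mm tall, standing left of the filter unit; loose, not part of the job. Point at its centre, half-way up
- stub_box_mid (a point): clear plastic box 70 x 100 x 30 mm lying right of the filter unit; loose, not part of the job. Point at its centre, half-way up
- petri_dish_mid (a point): closed glass dish, 90 mm across, 14 mm tall, beyond the lamp button; loose, not part of the job. Point at its centre, half-way up
- beaker_mid (a point): steel beaker, 64 mm across, 75 mm tall, to the right; loose, not part of the job. Point at its centre, half-way up
- solvent_bottle_mid (a point): amber bottle, 60 mm across, 140 mm tall, to the far left; loose, not part of the job. Point at its centre, half-way up
- tweezers_mid (a point): steel tweezers 110 mm long, 6 mm tall, lying to the right; loose, not part of the job. Point at its centre, half-way up

How it is judged:
By the outcome, as a careful person would: the job done as asked, in the order asked, and still so for the second after the job is handed in, with the robot touching nothing.
It also fails if it takes over 51 s, if anything falls off the work surface, if the arm or the gripper's body presses on something with over 40 N, if the wrist force passes 120 N, or if a joint passes its speed limit or range.

### The arm

A 6-joint arm with a two-finger parallel gripper is mounted at the origin on the work surface. World frame = base frame: x ahead of the robot, y to its left, z up, the work surface at z = 0. Lengths are in m, angles in degrees, forces in N, time in s.
With the tool pointing down it reaches from about 0.4 to 0.825 m from the base axis. Payload 7 kg.
Tool frame: the origin (TCP) lies on the centre line of the jaws, within the pads' length; the fingertips stand 22 mm ahead of it and the grasp point (between the pads) lies 3 mm ahead of it; z points along the fingers, y is the line along which they close (so a half turn about z gives the same grasp; the last joint's range is limited). The gripper opens to 88 mm and grips with 3 to 60 N. Pads are 19 mm wide; open, the fingers measure 130 mm over their backs; the gripper's body (78 mm by 193 mm) begins 47 mm behind the grasp point.
Start: joints at [87.668, 20.546, 0.682, 0, -70.136, -16.507], TCP at [0.218, 0.639, 0.249] pointing down, gripper open.
Joint ranges: [-176.03, 176.03], [-82.01, 121.73], [-58.28, 71.71], [-173.87, 95.51], [-174.79, -0.11], [-173.66, 173.66]. Speed limits (degrees/s): [136.94, 136.94, 172.46, 180, 180, 180].

### API

Orientations are given as [roll, pitch, yaw] about the fixed x, y, z axes, in that order (R = Rz(yaw) Ry(pitch) Rx(roll)).
In Python, from plant import get_state, cams, r gives the robot as it stands.
- The arm moves only by the tool apply_moves, never from a script. Its argument "targets" is a list of rows, each an object with "dp": the shift along the world's x, y, z in m, a list of three; "yaw": the turn about the world's z in degrees. In form: [{"dp": [x, y, z], "yaw": yaw}, ...]. A call has 1 to 20 rows; each row is the pose to reach, as a shift and turn from the pose commanded when the call began; what a row does not reach only later rows make up. A row lasts 1/12 s, in which the tool goes at most 41.7 mm and 7.16 degrees, less where a joint would pass 70% of its speed; a pose out of reach is approached as far as the arm can. A call with a gripper value outside its range is refused whole. "grip" is the gripper command: -1 is fully open, 1 is shut, values between are in proportion, set as the call begins (left out, the last holds). The fingers move at their own pace and stop on an object; "squeeze" is the grip in N (left out, the last holds). Time passes only in rows, so rows that repeat a pose let the fingers close. It gives the time, the measured TCP pose, the force, the opening and the grip force at its end, in the units of the state.
- get_state(): the state, without advancing time (a new reading comes with each control period).
- cams.capture(name): name is "scene" or "top"; returns a dict with "image" (420x560x3 uint8, red, green, blue), "range_z" (420x560 float32, m along the optical axis (not along the pixel's ray), 0 where there is no reading), "fx", "fy", "cx", "cy" (pixels), "k1" (the pictures are not rectified: a ray, as slopes to the right and down, at radius r is drawn at 1 + k1 r^2 times it, then the intrinsics apply), "R" (3x3) and "t" (3): a world point X has camera coordinates R X + t. Camera axes: x right, y down, z forward; pixel columns grow to the right and rows downward; lengths in m; the calibration is good to about 2 mm. A picture is of the moment at which its call begins.
- r.close_job(): hands the job in; it is judged then, once.
The state is a dict: "time_s": time; "joints": joint angles; "qd": joint speeds; "joint_torque": joint torques, N m; "tcp_pos": TCP position; "eef_rot": TCP orientation; "contact_force": force on the tool from outside, world axes, zero at the start; "moment": the same for the moment, N m; "gripper_width": finger opening in m; "gripper_force": force on a finger pad.
Only numpy, scipy, OpenCV 4.12 (cv2) and the standard library are available. Lean on these libraries where they do the work, as an engineer would, in place of code of your own. Each camera call takes 0.05 s, during which the arm holds its last target. There are 200 camera calls.

## Working session

There is one attempt and no reset: what is moved stays moved. The work goes in short steps, Python scripts to look and compute and a tool call to move; the robot and the scene stay as the last step left them, time stands still between calls to the robot, and variables do not carry over. Pictures are saved under pics/ and viewed, at most 12 in all, crops included, and the job is handed in when it is done.

Besides the shell and the picture viewer there is one more tool, called after "Emit:" as a command line: name --argument value ..., lists and objects as JSON in quotes. apply_moves: Moves the arm, as the interface text tells. Its arguments: {"type":"object","properties":{"targets":{"type":"array","items":{"type":"object","properties":{"dp":{"type":"array","items":{"type":"number"}},"yaw":{"type":"number"}}}},"grip":{"type":"number"},"squeeze":{"type":"number"}},"required":["targets"]}

```bash
mkdir -p pics
python3 - <<'E'
from plant import get_state, cams, r
import cv2, numpy as np, pickle
s=get_state(); print({k:s[k] for k in('time_s','tcp_pos','eef_rot','gripper_width','contact_force')})
for n in('scene','top'):
    c=cams.capture(n); pickle.dump(c,open(n+'.pkl','wb'))
    cv2.imwrite(f'pics/{n}0.png',cv2.cvtColor(c['image'],cv2.COLOR_RGB2BGR))
    print(n,c['fx'],c['k1'],-c['R'].T@c['t'])
E
```

```text
{'time_s': 0.0, 'tcp_pos': array([0.21785563, 0.63840348, 0.24762843]), 'eef_rot': array([ 1.79906047e+02, -7.96901750e-03, -1.88471681e+01]), 'gripper_width': 0.08765786010972598, 'contact_force': array([-0.14069703,  0.80335547, -0.05251817])}
scene 429.32570325408415 -0.10412844150951067 [1.4137561  0.10391117 0.62317559]
top 433.8123058096666 -0.0680973262174533 [0.42678842 0.03179296 1.11776818]
```

View pics/scene0.png

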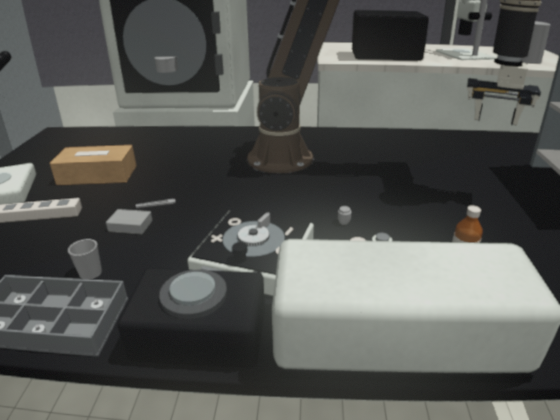

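View pics/top0.png

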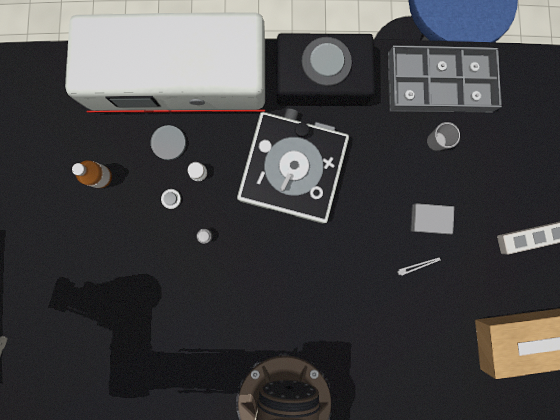

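The top view shows the unit centred near (294,166), the ring mark at (316,193), the tab pointing to about (286,187), and two button/jar candidates at (171,199) and (197,171). Next I'll measure these and zoom in.

```bash
cat > h.py <<'E'
import numpy as np, cv2, pickle
def ray(c,u,v):
    K=np.array([[c['fx'],0,c['cx']],[0,c['fy'],c['cy']],[0,0,1]])
    p=cv2.undistortPoints(np.array([[[u,v]]],float),K,np.array([c['k1'],0,0,0.]))[0,0]
    return c['R'].T@np.array([p[0],p[1],1.]), -c['R'].T@c['t']
def onz(c,u,v,z):
    d,o=ray(c,u,v); return o+d*(z-o[2])/d[2]
def pt(c,u,v):
    d,o=ray(c,u,v); return o+d*float(c['range_z'][int(round(v)),int(round(u))])
E
python3 - <<'E'
from h import *
c=pickle.load(open('top.pkl','rb')); im=c['image']
g=cv2.cvtColor(im,cv2.COLOR_RGB2GRAY)
x0,y0,x1,y1=230,105,360,230
_,m=cv2.threshold(g[y0:y1,x0:x1],170,255,0)
n,l,st,ce=cv2.connectedComponentsWithStats(m)
for i in range(1,n):
    if st[i,4]>12:
        u,v=ce[i]+[x0,y0]; print('blob',(u,v),st[i].tolist(),onz(c,u,v,.062).round(4),pt(c,u,v).round(3))
for u,v in((171,199),(197,171),(204,236),(168,142),(290,114),(302,130),(294,166),(286,187),(289,181),(91,170)): print((u,v),pt(c,u,v).round(3))
a=cv2.resize(im[100:230,230:360],None,fx=4.4,fy=4.4,interpolation=cv2.INTER_CUBIC)
b=cv2.resize(im[120:250,150:220],None,fx=3,fy=4.4,interpolation=cv2.INTER_CUBIC)
o=np.hstack([a,b]); print(o.shape); cv2.imwrite('pics/crop1.png',o[:,:,::-1])
E
```

```text
blob (np.float64(291.5224586288416), np.float64(174.8758865248227)) [8, 8, 110, 110, 846] [ 0.5691 -0.0184  0.062 ] [ 0.568 -0.018  0.072]
blob (np.float64(264.76785714285717), np.float64(145.84821428571428)) [29, 35, 12, 12, 112] [0.6412 0.0473 0.062 ] [0.642 0.047 0.06 ]
blob (np.float64(293.0408163265306), np.float64(165.87598116169545)) [49, 46, 30, 39, 637] [ 0.5914 -0.0222  0.062 ] [ 0.588 -0.021  0.085]
blob (np.float64(328.21818181818185), np.float64(162.72727272727272)) [93, 53, 11, 11, 55] [ 0.5993 -0.1089  0.062 ] [ 0.599 -0.109  0.062]
blob (np.float64(260.51428571428573), np.float64(177.37142857142857)) [27, 67, 8, 12, 35] [0.5629 0.0577 0.062 ] [0.563 0.058 0.062]
blob (np.float64(316.2631578947368), np.float64(192.38157894736844)) [81, 82, 12, 12, 76] [ 0.526  -0.0788  0.062 ] [ 0.526 -0.079  0.061]
(171, 199) [0.513 0.286 0.02 ]
(197, 171) [0.58  0.215 0.053]
(204, 236) [0.42  0.197 0.049]
(168, 142) [0.662 0.299 0.012]
(290, 114) [ 0.726 -0.016  0.045]
(302, 130) [ 0.673 -0.042  0.096]
(294, 166) [ 0.588 -0.024  0.081]
(286, 187) [ 0.539 -0.005  0.06 ]
(289, 181) [ 0.555 -0.012  0.057]
(91, 170) [0.576 0.461 0.101]
(572, 782, 3)
```

View pics/crop1.png

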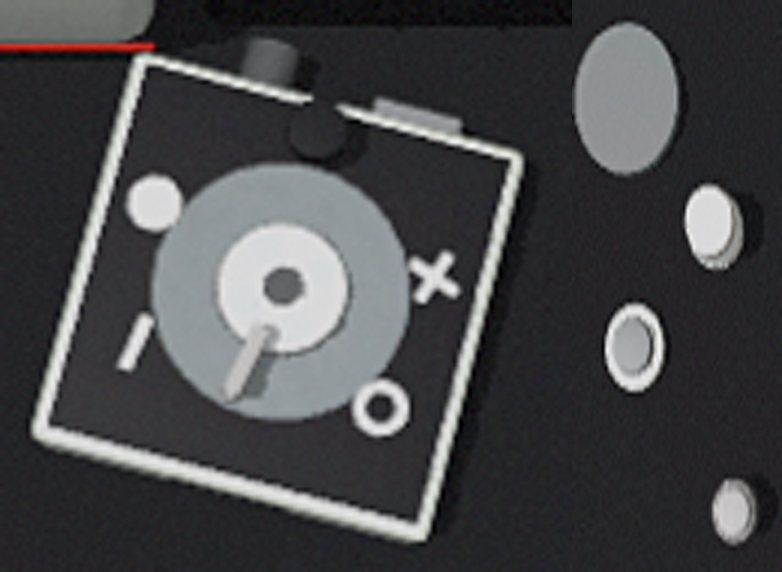

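The crop shows the ring at full-image (316,192), on the front right. The tab runs from about (291,175) to (283,190), and the grey button in its white housing is at (171,199).

```bash
cat >> h.py <<'E'
from scipy.optimize import least_squares
M={'ring':((.526,-.0788),55),'cross':((.5993,-.1089),110),'bar':((.5629,.0577),-55),'disc':((.6412,.0473),-110)}
def fit():
    def res(p): return np.concatenate([np.array(q)-p[:2]-.086*np.array([np.cos(p[2]+np.radians(a)),np.sin(p[2]+np.radians(a))]) for q,a in M.values()])
    s=least_squares(res,[.588,-.023,np.pi]); return s.x,s.fun
def tab(c,ctr,thr=150,lo=.042,hi=.072,z=.092,amin=-180,amax=180):
    g=cv2.cvtColor(c['image'],cv2.COLOR_RGB2GRAY); P=[]
    for v in range(130,215):
        for u in range(250,340):
            p=onz(c,u,v,z)[:2]-ctr; rr=np.hypot(*p); a=np.degrees(np.arctan2(p[1],p[0]))%360
            if lo<rr<hi and g[v,u]>thr and amin<a<amax: P.append([a,rr,g[v,u],pt(c,u,v)[2],u,v])
    return np.array(P)
E
python3 - <<'E'
from h import *
c=pickle.load(open('top.pkl','rb'))
x,f=fit(); print(x[:2],np.degrees(x[2]),(f*1e3).round(1))
cr=onz(c,230+283/4.4,100+286/4.4,.081); print('cap',cr)
P=tab(c,x[:2],thr=0,amin=130,amax=205)
P=P[(P[:,3]>.078)];print(len(P),P[:,0].mean(),np.median(P[:,0]));
P=tab(c,x[:2],thr=155,amin=130,amax=205);print(len(P),P[:,0].mean(),np.median(P[:,0])); print(P.round(2)[:60])
gr=cv2.cvtColor(c['image'],cv2.COLOR_RGB2GRAY)[190:209,160:182]
m=(gr>150).astype(np.uint8); k,_=cv2.findContours(m,0,2); k=max(k,key=cv2.contourArea)
(e,w,_)=cv2.fitEllipse(k);print(e,w); u,v=e[0]+160,e[1]+190; print('housing',onz(c,u,v,.012))
E
```

```text
[ 0.59196578 -0.023259  ] 164.95856576747568 [-0.  -0.3 -0.1  0.   0.3  0.1 -0.1  0.1]
cap [ 0.5905787 -0.0243031  0.081    ]
51 155.4314385696579 154.82960887437048
84 161.29686280180317 156.13608067212533
[[1.4657e+02 4.0000e-02 1.6000e+02 6.0000e-02 2.8400e+02 1.7900e+02]
 [1.4923e+02 4.0000e-02 1.8600e+02 9.0000e-02 2.8500e+02 1.7900e+02]
 [1.4820e+02 5.0000e-02 1.7100e+02 7.0000e-02 2.8400e+02 1.8000e+02]
 [1.5078e+02 4.0000e-02 1.9500e+02 1.0000e-01 2.8500e+02 1.8000e+02]
 [1.5350e+02 4.0000e-02 1.9000e+02 9.0000e-02 2.8600e+02 1.8000e+02]
 [1.5636e+02 4.0000e-02 1.9000e+02 9.0000e-02 2.8700e+02 1.8000e+02]
 [2.0248e+02 4.0000e-02 1.5700e+02 6.0000e-02 3.0100e+02 1.8000e+02]
 [1.4731e+02 5.0000e-02 1.6100e+02 6.0000e-02 2.8300e+02 1.8100e+02]
 [1.4970e+02 5.0000e-02 1.8600e+02 9.0000e-02 2.8400e+02 1.8100e+02]
 [1.5220e+02 5.0000e-02 1.9100e+02 9.0000e-02 2.8500e+02 1.8100e+02]
 [1.5483e+02 5.0000e-02 1.9300e+02 9.0000e-02 2.8600e+02 1.8100e+02]
 [1.5758e+02 4.0000e-02 1.8200e+02 9.0000e-02 2.8700e+02 1.8100e+02]
 [1.4875e+02 5.0000e-02 1.7000e+02 6.0000e-02 2.8300e+02 1.8200e+
[... 2668 characters left out ...]
-02 2.8400e+02 1.8700e+02]
 [1.7217e+02 6.0000e-02 1.5700e+02 6.0000e-02 2.9100e+02 1.8700e+02]
 [1.7458e+02 6.0000e-02 1.5600e+02 6.0000e-02 2.9200e+02 1.8700e+02]
 [1.7700e+02 6.0000e-02 1.5800e+02 6.0000e-02 2.9300e+02 1.8700e+02]
 [1.7943e+02 6.0000e-02 1.5600e+02 6.0000e-02 2.9400e+02 1.8700e+02]
 [1.8430e+02 6.0000e-02 1.5600e+02 6.0000e-02 2.9600e+02 1.8700e+02]
 [1.4650e+02 7.0000e-02 1.5600e+02 6.0000e-02 2.7800e+02 1.8800e+02]
 [1.5164e+02 7.0000e-02 1.7400e+02 9.0000e-02 2.8100e+02 1.8800e+02]
 [1.5348e+02 7.0000e-02 1.9300e+02 9.0000e-02 2.8200e+02 1.8800e+02]]
(10.337994575500488, 8.42497444152832) (18.33694839477539, 19.24380111694336)
housing [0.51532072 0.28989381 0.012     ]
```

Measured: turret axis (0.592, -0.023), ring bearing about 220°, tab about 155°. So the tab needs about +65° counter-clockwise, pushed from its left face. The button is at about (0.514, 0.288). I'll move above the pre-contact spot with the fingers closed.

Emit:
apply_moves --targets '[{"dp": [0.02,-0.03,0],"yaw": 0},{"dp": [0.34,-0.606,0],"yaw": -6.4},{"dp": [0.34,-0.606,0],"yaw": -6.4},{"dp": [0.34,-0.606,0],"yaw": -6.4},{"dp": [0.34,-0.606,0],"yaw": -6.4},{"dp": [0.34,-0.606,0],"yaw": -6.4},{"dp": [0.34,-0.606,0],"yaw": -6.4},{"dp": [0.34,-0.606,0],"yaw": -6.4},{"dp": [0.34,-0.606,0],"yaw": -6.4},{"dp": [0.34,-0.606,0],"yaw": -6.4},{"dp": [0.34,-0.606,0],"yaw": -6.4},{"dp": [0.34,-0.606,0],"yaw": -6.4},{"dp": [0.34,-0.606,0],"yaw": -6.4},{"dp": [0.34,-0.606,0],"yaw": -6.4},{"dp": [0.34,-0.606,0],"yaw": -6.4},{"dp": [0.34,-0.606,0],"yaw": -6.4},{"dp": [0.34,-0.606,0],"yaw": -6.4},{"dp": [0.34,-0.606,0],"yaw": -6.4},{"dp": [0.34,-0.606,0],"yaw": -6.4},{"dp": [0.34,-0.606,0],"yaw": -6.4}]' --grip 1 --squeeze 5

```text
time_s: 1.77
tcp_pos: [0.5576, 0.0326, 0.2481]
eef_rot: [180.0, 0.0, -25.3]
contact_force: [-0.8, -0.0, 0.0]
gripper_width: 0.0004
gripper_force: 0.0
```

Emit:
apply_moves --targets '[{"dp": [0,0,-0.02]},{"dp": [0,0,-0.045]},{"dp": [0,0,-0.07]},{"dp": [0,0,-0.095]},{"dp": [0,0,-0.115]},{"dp": [0,0,-0.13]},{"dp": [0,0,-0.14]},{"dp": [0,0,-0.147]},{"dp": [0,0,-0.149]},{"dp": [0,0,-0.149]}]'

```text
$.targets[0]: bad value
```

Run:
```python
from h import *
from plant import cams,get_state
print(get_state()['tcp_pos'],get_state()['contact_force'])
o=[]
for n,(a,b,w,h) in {'scene':(190,150,130,150),'top':(230,100,130,150)}.items():
    c=cams.capture(n); o.append(cv2.resize(c['image'][b:b+h,a:a+w],None,fx=3,fy=3.9,interpolation=cv2.INTER_CUBIC))
cv2.imwrite('pics/c2.png',np.hstack(o)[:,:,::-1])
```

```text
[0.5576151  0.03261968 0.24805314] [-0.81563812 -0.03496708  0.02966572]
```

View pics/c2.png

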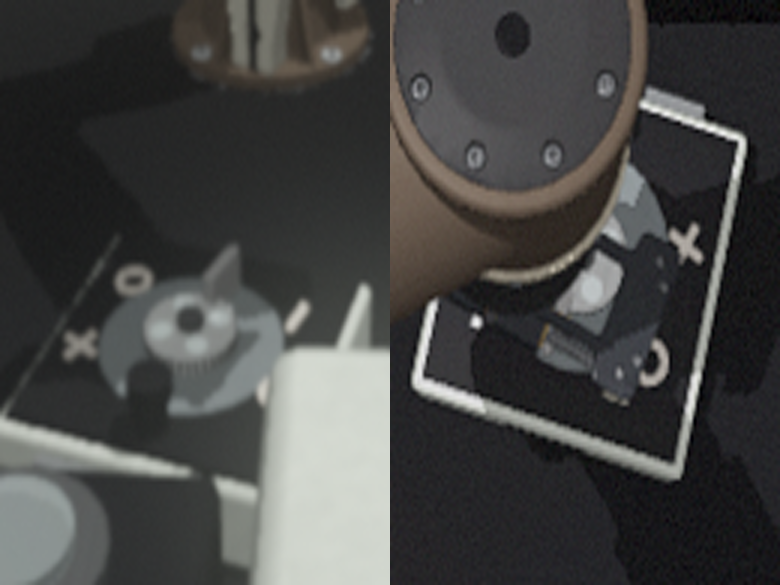

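The move was refused because each row needs a yaw. In the picture the scene camera sees the tab and ring clearly, while the arm partly covers the top view. I'll repeat the descent.

Emit:
apply_moves --targets '[{"dp": [0,0,-0.02],"yaw": 0},{"dp": [0,0,-0.045],"yaw": 0},{"dp": [0,0,-0.07],"yaw": 0},{"dp": [0,0,-0.095],"yaw": 0},{"dp": [0,0,-0.115],"yaw": 0},{"dp": [0,0,-0.13],"yaw": 0},{"dp": [0,0,-0.14],"yaw": 0},{"dp": [0,0,-0.147],"yaw": 0},{"dp": [0,0,-0.149],"yaw": 0},{"dp": [0,0,-0.149],"yaw": 0}]'

```text
time_s: 2.7
tcp_pos: [0.558, 0.0333, 0.0997]
eef_rot: [180.0, -0.0, -25.2]
contact_force: [0.6, 0.3, 0.4]
gripper_width: 0.0002
gripper_force: 0.0
```

Run:
```python
from h import *
from plant import cams,get_state
print(get_state()['tcp_pos'],get_state()['contact_force'])
c=cams.capture('scene'); a,b,w,h=190,150,140,130; cv2.imwrite('pics/c3.png',cv2.resize(c['image'][b:b+h,a:a+w],None,fx=4.5,fy=4.5,interpolation=cv2.INTER_CUBIC)[:,:,::-1])
# arc plan: offsets from pre-contact pose, tool offset R=.055 radial, d tangential (behind)
e=lambda a:np.array([np.cos(a),np.sin(a)])
C=np.array([.592,-.0233])
def pos(phi,d): 
    a=np.radians(phi); return C+.055*e(a)-d*e(a+np.pi/2)
p0=pos(154.7,.036); print(p0)
for phi,d in [(154.7,.029)]+[(154.7+k,.027) for k in range(0,66,5)]: print(phi,d,(pos(phi,d)-p0).round(4),round(phi-154.7,1))
```

```text
[0.55800441 0.03330768 0.0997106 ] [0.55005693 0.30375525 0.40770835]
[0.55766034 0.03275165]
154.7 0.029 [-0.003  -0.0063] 0.0
154.7 0.027 [-0.0038 -0.0081] 0.0
159.7 0.027 [-0.0079 -0.0116] 5.0
164.7 0.027 [-0.0116 -0.0155] 10.0
169.7 0.027 [-0.0149 -0.0197] 15.0
174.7 0.027 [-0.0179 -0.0241] 20.0
179.7 0.027 [-0.0205 -0.0288] 25.0
184.7 0.027 [-0.0227 -0.0336] 30.0
189.7 0.027 [-0.0244 -0.0387] 35.0
194.7 0.027 [-0.0257 -0.0439] 40.0
199.7 0.027 [-0.0265 -0.0492] 45.0
204.7 0.027 [-0.0269 -0.0545] 50.0
209.7 0.027 [-0.0268 -0.0598] 55.0
214.7 0.027 [-0.0262 -0.0652] 60.0
219.7 0.027 [-0.0252 -0.0704] 65.0
```

View pics/c3.png

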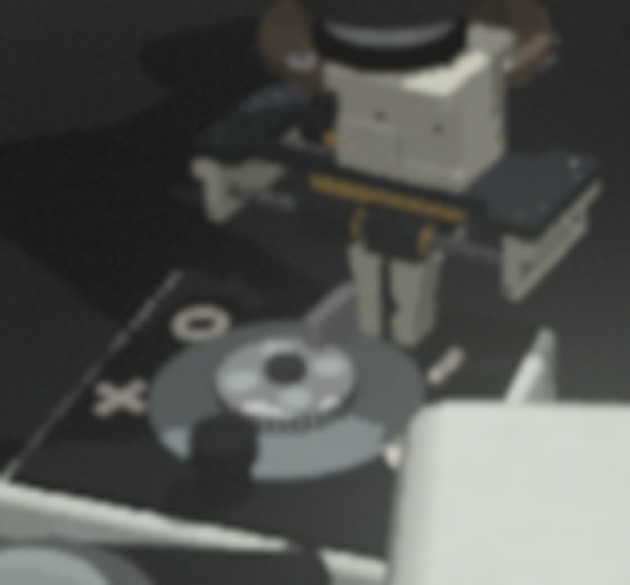

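The scene crop shows the closed fingers just left of the tab at crop (395,300), clear of the turret. I'll start the arc push, first to +20° and then to about +50°.

Emit:
apply_moves --targets '[{"dp": [-0.002,-0.004,0],"yaw": 0},{"dp": [-0.0038,-0.0081,0],"yaw": 0},{"dp": [-0.0059,-0.0098,0],"yaw": 2.5},{"dp": [-0.0079,-0.0116,0],"yaw": 5},{"dp": [-0.0098,-0.0135,0],"yaw": 7.5},{"dp": [-0.0116,-0.0155,0],"yaw": 10},{"dp": [-0.0133,-0.0176,0],"yaw": 12.5},{"dp": [-0.0149,-0.0197,0],"yaw": 15},{"dp": [-0.0164,-0.0219,0],"yaw": 17.5},{"dp": [-0.0179,-0.0241,0],"yaw": 20}]'

```text
time_s: 3.58
tcp_pos: [0.5406, 0.0087, 0.1004]
eef_rot: [-179.9, -0.1, -5.1]
contact_force: [1.8, 1.8, -1.8]
gripper_width: 0.0003
gripper_force: 1.1
```

Emit:
apply_moves --targets '[{"dp": [-0.0014,-0.0023,0],"yaw": 2.5},{"dp": [-0.0026,-0.0047,0],"yaw": 5},{"dp": [-0.0038,-0.0071,0],"yaw": 7.5},{"dp": [-0.0048,-0.0095,0],"yaw": 10},{"dp": [-0.0057,-0.012,0],"yaw": 12.5},{"dp": [-0.0065,-0.0146,0],"yaw": 15},{"dp": [-0.0072,-0.0172,0],"yaw": 17.5},{"dp": [-0.0078,-0.0198,0],"yaw": 20},{"dp": [-0.0082,-0.0224,0],"yaw": 22.5},{"dp": [-0.0086,-0.0251,0],"yaw": 25},{"dp": [-0.0088,-0.0277,0],"yaw": 27.5},{"dp": [-0.009,-0.0304,0],"yaw": 30}]'

```text
time_s: 4.58
tcp_pos: [0.5317, -0.0217, 0.1004]
eef_rot: [-180.0, -0.1, 24.9]
contact_force: [0.9, 2.6, -0.5]
gripper_width: 0.0009
gripper_force: 1.0
```

Run:
```python
from h import *
from plant import cams,get_state
o=[]
c=cams.capture('scene'); pickle.dump(c,open('s4.pkl','wb'));a,b,w,h=190,150,140,130
o.append(cv2.resize(c['image'][b:b+h,a:a+w],(400,400),interpolation=cv2.INTER_CUBIC))
c=cams.capture('top'); pickle.dump(c,open('t4.pkl','wb'));a,b,w,h=250,120,100,100
o.append(cv2.resize(c['image'][b:b+h,a:a+w],(400,400),interpolation=cv2.INTER_CUBIC))
cv2.imwrite('pics/c4.png',np.hstack(o)[:,:,::-1])
```

```text
(no output)
```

View pics/c4.png

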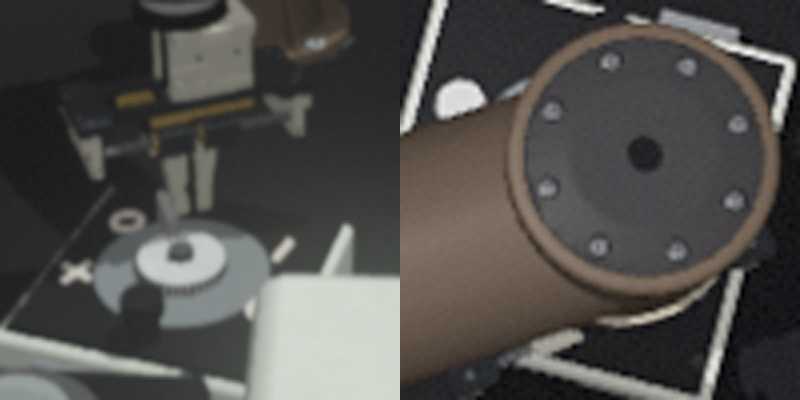

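The tab has turned to just short of the ring: in the left crop the tab is at (168,210) and the ring at (128,220). I'll back off to uncover the top view and measure exactly.

Emit:
apply_moves --targets '[{"dp": [-0.002,0.005,0],"yaw": 0},{"dp": [-0.004,0.01,0],"yaw": 0},{"dp": [-0.004,0.01,0.03],"yaw": 0},{"dp": [-0.004,0.02,0.06],"yaw": 0},{"dp": [-0.004,0.06,0.07],"yaw": 0},{"dp": [-0.004,0.1,0.07],"yaw": 0},{"dp": [-0.004,0.14,0.07],"yaw": 0},{"dp": [-0.004,0.18,0.07],"yaw": 0},{"dp": [-0.004,0.22,0.07],"yaw": 0},{"dp": [-0.004,0.24,0.07],"yaw": 0},{"dp": [-0.004,0.24,0.07],"yaw": 0}]'

```text
time_s: 5.6
tcp_pos: [0.5268, 0.2227, 0.1695]
eef_rot: [-180.0, -0.0, 24.9]
contact_force: [-0.4, -0.1, -0.0]
gripper_width: 0.0006
gripper_force: 0.0
```

```bash
cat > m.py <<'E'
from h import *
from plant import cams,get_state
import sys
c=cams.capture('top'); pickle.dump(c,open('t5.pkl','wb')); print(get_state()['time_s'])
C=np.array([.592,-.0233])
P=tab(c,C,thr=0,amin=170,amax=260,lo=.044,hi=.071); P=P[P[:,3]>.078]
print(len(P),P[:,0].mean(),np.median(P[:,0]),P[:,0].min(),P[:,0].max())
for z,src in((.092,P),):
    q=np.array([onz(c,u,v,z)[:2] for u,v in P[:,4:6]]); vx,vy,x,y=cv2.fitLine(q.astype(np.float32),2,0,.01,.01).ravel()
    d=np.array([vx,vy])*np.sign((np.array([x,y])-C)@[vx,vy]); print('line dir',np.degrees(np.arctan2(d[1],d[0]))%360,'offset of axis mm',1e3*np.cross(d,C-[x,y]))
for u in range(275,325,1): pass
g=cv2.cvtColor(c['image'],cv2.COLOR_RGB2GRAY)
print(P[:,2].astype(int))
a,b,w,h=240,110,120,110
cv2.imwrite(sys.argv[1],cv2.resize(c['image'][b:b+h,a:a+w],None,fx=5,fy=5,interpolation=cv2.INTER_CUBIC)[:,:,::-1])
E
python3 m.py pics/c5.png
```

```text
5.65
52 201.10046135720964 200.28533777447973 193.75653206554574 246.7623015790723
line dir 172.17237495158432 offset of axis mm -27.379584814265613
[151 190 181 143 151 202 189 191 174 137 190 193 189 183 150 196 190 195
 187 134 197 190 191 176 179 187 189 179 138 140 185 190 189 176 129 183
 193 195 188 139 180 186 191 123  94 143 163 174 108 124 159 149]m.py:10: DeprecationWarning: Arrays of 2-dimensional vectors are deprecated. Use arrays of 3-dimensional vectors instead. (deprecated in NumPy 2.0)
  d=np.array([vx,vy])*np.sign((np.array([x,y])-C)@[vx,vy]); print('line dir',np.degrees(np.arctan2(d[1],d[0]))%360,'offset of axis mm',1e3*np.cross(d,C-[x,y]))
```

View pics/c5.png

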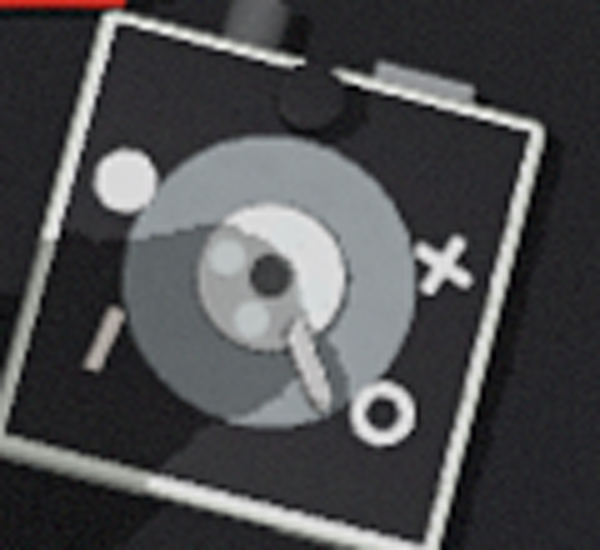

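The top view shows the tab pointing at crop (322,405), about 20° short of the ring centre at crop (382,413). I'll refine the angle with a cleaned line fit.

```bash
cat > m2.py <<'E'
from h import *
def meas(c,a0,mn=200):
    g=cv2.cvtColor(c['image'],cv2.COLOR_RGB2GRAY)
    # cap centre: dark blob inside the turret
    u0,v0=280,152; s=g[v0:v0+28,u0:u0+28]; n,l,st,ce=cv2.connectedComponentsWithStats((s<100).astype(np.uint8))
    i=[k for k in range(1,n) if 30<st[k,4]<130]; cap=[onz(c,*(ce[k]+[u0,v0]),.081)[:2].round(4) for k in i]; print('cap',cap,[st[k].tolist() for k in i])
    C=np.array([.592,-.0233]); Cc=cap[0] if cap else C
    P=tab(c,C,thr=0,amin=a0-25,amax=a0+25,lo=.040,hi=.064); P=P[(P[:,3]>.080)]
    q=np.array([onz(c,u,v,.092)[:2] for u,v in P[:,4:6]]); k=np.abs(P[:,0]-np.median(P[:,0]))<8; q=q[k]
    vx,vy,x,y=cv2.fitLine(q.astype(np.float32),cv2.DIST_HUBER,0,.01,.01).ravel(); d=np.array([vx,vy]); d*=np.sign((q.mean(0)-C)@d)
    f=lambda w:np.degrees(np.arctan2(w[1],w[0]))%360
    m=q.mean(0); print(len(q),'line dir',f(d),'from C',f(m-C),'from cap',f(m-Cc),'ring',f(np.array([.526,-.0788])-C))
E
python3 - <<'E'
from m2 import *
meas(pickle.load(open('top.pkl','rb')),155); meas(pickle.load(open('t5.pkl','rb')),200)
E
```

```text
cap [array([ 0.5926, -0.023 ])] [[10, 9, 8, 8, 32]]
40 line dir 155.85997 from C 154.81370281176984 from cap 155.3873415097877 ring 220.0607844578738
cap [array([ 0.5914, -0.0225])] [[10, 9, 8, 8, 53]]
47 line dir 201.38771 from C 200.42164762566185 from cap 201.48733466813377 ring 220.0607844578738
```

Emit:
apply_moves --targets '[{"dp": [0,-0.04,0],"yaw": 0},{"dp": [0,-0.08,0],"yaw": 0},{"dp": [0,-0.12,0],"yaw": 0},{"dp": [0,-0.16,0],"yaw": 0},{"dp": [0,-0.2,0],"yaw": 0},{"dp": [0,-0.225,-0.01],"yaw": 0},{"dp": [0,-0.23,-0.03],"yaw": 0},{"dp": [0,-0.23,-0.055],"yaw": 0},{"dp": [0,-0.23,-0.07],"yaw": 0},{"dp": [0,-0.23,-0.07],"yaw": 0},{"dp": [0.002,-0.235,-0.07],"yaw": 0},{"dp": [0.004,-0.24,-0.07],"yaw": 0},{"dp": [0.004,-0.2426,-0.07],"yaw": 2.5},{"dp": [0.0041,-0.2453,-0.07],"yaw": 5},{"dp": [0.0044,-0.248,-0.07],"yaw": 7.5},{"dp": [0.0047,-0.2507,-0.07],"yaw": 10},{"dp": [0.0052,-0.2533,-0.07],"yaw": 12.5},{"dp": [0.0057,-0.2559,-0.07],"yaw": 15},{"dp": [0.0066,-0.259,-0.07],"yaw": 18},{"dp": [0.0066,-0.259,-0.07],"yaw": 18}]'

```text
time_s: 7.32
tcp_pos: [0.5345, -0.0409, 0.1009]
eef_rot: [179.9, -0.1, 42.9]
contact_force: [0.5, 0.5, 1.0]
gripper_width: 0.0005
gripper_force: 0.1
```

Emit:
apply_moves --targets '[{"dp": [-0.004,0.004,0],"yaw": 0},{"dp": [-0.008,0.008,0],"yaw": 0},{"dp": [-0.008,0.008,0.03],"yaw": 0},{"dp": [-0.008,0.02,0.06],"yaw": 0},{"dp": [-0.008,0.06,0.07],"yaw": 0},{"dp": [-0.008,0.1,0.07],"yaw": 0},{"dp": [-0.008,0.14,0.07],"yaw": 0},{"dp": [-0.008,0.18,0.07],"yaw": 0},{"dp": [-0.008,0.22,0.07],"yaw": 0},{"dp": [-0.008,0.26,0.07],"yaw": 0},{"dp": [-0.008,0.26,0.07],"yaw": 0}]'

```text
time_s: 8.23
tcp_pos: [0.5258, 0.2255, 0.1701]
eef_rot: [180.0, -0.1, 43.0]
contact_force: [1.1, -1.0, 0.4]
gripper_width: 0.001
gripper_force: 0.0
```

Run:
```python
from m2 import *
from plant import cams
c=cams.capture('top'); pickle.dump(c,open('t6.pkl','wb')); meas(c,219)
a,b,w,h=240,110,120,110
cv2.imwrite('pics/c6.png',cv2.resize(c['image'][b:b+h,a:a+w],None,fx=5,fy=5,interpolation=cv2.INTER_CUBIC)[:,:,::-1])
```

```text
cap [array([ 0.5915, -0.0223])] [[10, 9, 8, 8, 52]]
49 line dir 223.70222 from C 217.66827303175774 from cap 218.87927671363542 ring 220.0607844578738
```

View pics/c6.png

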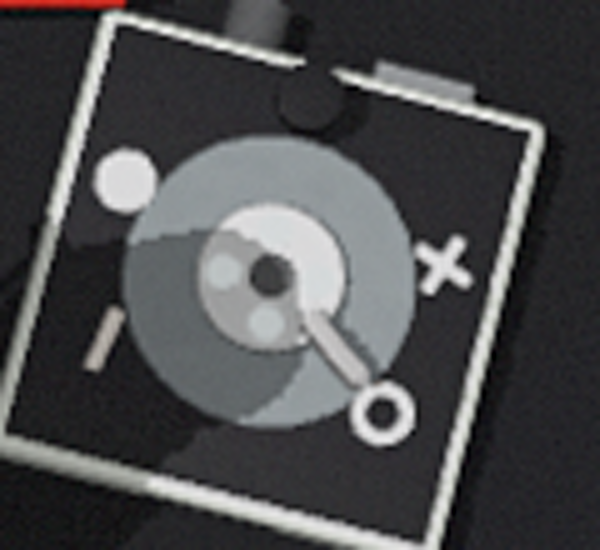

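The tab now points nearly at the ring (tab end at crop (365,380), ring centre at (382,413)), and my estimate is 218–219.5°. I'll check sub-pixel edges across the tab's top face.

```bash
cat > m3.py <<'E'
from m2 import *
def proj(c,X):
    p=c['R']@X+c['t']; s=p[:2]/p[2]; s=s*(1+c['k1']*(s@s)); return c['fx']*s[0]+c['cx'],c['fy']*s[1]+c['cy']
def prof(c,phi,C):
    g=cv2.cvtColor(c['image'],cv2.COLOR_RGB2GRAY).astype(np.float32)
    a=np.radians(phi); e=np.array([np.cos(a),np.sin(a)]); t=np.array([-e[1],e[0]]); ss=np.arange(-12,12.1,1)
    rs=np.arange(44,63,2); W=[]
    for s in ss:
        uv=np.array([proj(c,np.append(C+r*1e-3*e+s*1e-3*t,.092)) for r in rs],np.float32)
        W.append(cv2.remap(g,uv[None,:,0],uv[None,:,1],cv2.INTER_LINEAR).mean())
    print(phi,[f'{int(s)}:{int(w)}' for s,w in zip(ss,W)])
E
python3 - <<'E'
from m3 import *
C=np.array([.592,-.0233])
for f,p in(('top',155),('t5',201),('t6',219)): prof(pickle.load(open(f+'.pkl','rb')),p,C)
# turret rim centre at z=.073: fit ellipse to bright disc edge in unshadowed first picture
c=pickle.load(open('top.pkl','rb')); g=cv2.cvtColor(c['image'],cv2.COLOR_RGB2GRAY)
m=(g>195).astype(np.uint8)[145:190,270:320]; k,_=cv2.findContours(m,0,1); k=max(k,key=cv2.contourArea)[:,0]+[270,145]
q=np.array([onz(c,u,v,.073)[:2] for u,v in k]); 
s=least_squares(lambda p:np.hypot(*(q-p[:2]).T)-.036,[.592,-.023],loss='soft_l1',f_scale=.001); print('rim',s.x)
E
```

```text
155 ['-12:152', '-11:152', '-10:152', '-9:152', '-8:154', '-7:160', '-6:168', '-5:179', '-4:187', '-3:191', '-2:191', '-1:191', '0:190', '1:186', '2:175', '3:153', '4:124', '5:102', '6:95', '7:97', '8:99', '9:100', '10:100', '11:103', '12:108']
201 ['-12:127', '-11:126', '-10:124', '-9:119', '-8:113', '-7:114', '-6:128', '-5:150', '-4:173', '-3:187', '-2:191', '-1:191', '0:190', '1:189', '2:186', '3:178', '4:161', '5:132', '6:106', '7:97', '8:97', '9:99', '10:99', '11:100', '12:104']
219 ['-12:153', '-11:151', '-10:142', '-9:129', '-8:114', '-7:112', '-6:125', '-5:150', '-4:174', '-3:188', '-2:192', '-1:191', '0:189', '1:188', '2:186', '3:177', '4:158', '5:133', '6:111', '7:99', '8:98', '9:103', '10:112', '11:124', '12:138']
rim [ 0.59342062 -0.02378197]
```

Tab is at about 218.9° and the ring at 220.0°. One last nudge of +1.2°.

Emit:
apply_moves --targets '[{"dp": [0,-0.04,0],"yaw": 0},{"dp": [0,-0.08,0],"yaw": 0},{"dp": [0,-0.12,0],"yaw": 0},{"dp": [0,-0.16,0],"yaw": 0},{"dp": [0,-0.2,0],"yaw": 0},{"dp": [0,-0.235,0],"yaw": 0},{"dp": [0,-0.25,-0.02],"yaw": 0},{"dp": [0,-0.252,-0.05],"yaw": 0},{"dp": [0,-0.252,-0.07],"yaw": 0},{"dp": [0,-0.252,-0.07],"yaw": 0},{"dp": [0.003,-0.255,-0.07],"yaw": 0},{"dp": [0.006,-0.258,-0.07],"yaw": 0},{"dp": [0.0075,-0.2595,-0.07],"yaw": 0},{"dp": [0.008,-0.26,-0.07],"yaw": 0},{"dp": [0.0082,-0.2606,-0.07],"yaw": 0.6},{"dp": [0.0084,-0.2612,-0.07],"yaw": 1.2},{"dp": [0.0084,-0.2612,-0.07],"yaw": 1.2},{"dp": [0.0084,-0.2612,-0.07],"yaw": 1.2}]'

```text
time_s: 9.78
tcp_pos: [0.5341, -0.0418, 0.0998]
eef_rot: [180.0, -0.0, 44.0]
contact_force: [0.9, 0.4, 0.6]
gripper_width: 0.0005
gripper_force: 0.1
```

Emit:
apply_moves --targets '[{"dp": [-0.004,0.004,0],"yaw": 0},{"dp": [-0.008,0.008,0],"yaw": 0},{"dp": [-0.008,0.008,0.03],"yaw": 0},{"dp": [-0.008,0.02,0.06],"yaw": 0},{"dp": [-0.008,0.06,0.07],"yaw": 0},{"dp": [-0.008,0.1,0.07],"yaw": 0},{"dp": [-0.008,0.14,0.07],"yaw": 0},{"dp": [-0.008,0.18,0.07],"yaw": 0},{"dp": [-0.008,0.22,0.07],"yaw": 0},{"dp": [-0.008,0.26,0.07],"yaw": 0},{"dp": [-0.008,0.26,0.07],"yaw": 0}]'

```text
time_s: 10.7
tcp_pos: [0.5261, 0.2241, 0.1696]
eef_rot: [180.0, -0.1, 44.2]
contact_force: [0.6, -0.6, 0.2]
gripper_width: 0.0004
gripper_force: 0.0
```

Run:
```python
from m3 import *
from plant import cams
c=cams.capture('top'); pickle.dump(c,open('t7.pkl','wb')); meas(c,220); prof(c,220,np.array([.592,-.0233]))
# both views: bearing of tab from scene camera, midpoint of tab top edge pixels near r 40..66
c=cams.capture('scene'); pickle.dump(c,open('s7.pkl','wb'))
a=np.radians(220); C=np.array([.592,-.0233])
for f in ('s7',):
    print('proj spots', [np.round(proj(c,np.append(C+r*np.array([np.cos(a),np.sin(a)]),z)),1) for r,z in((.036,.092),(.071,.092),(.086,.062))])
x,y,w,h=200,190,90,80
cv2.imwrite('pics/c7.png',cv2.resize(c['image'][y:y+h,x:x+w],None,fx=7,fy=7,interpolation=cv2.INTER_CUBIC)[:,:,::-1])
```

```text
cap [array([ 0.5915, -0.0224])] [[10, 9, 8, 8, 53]]
47 line dir 223.86461 from C 218.20752777287186 from cap 219.32464887683216 ring 220.0607844578738
220 ['-12:152', '-11:146', '-10:135', '-9:119', '-8:109', '-7:114', '-6:135', '-5:162', '-4:183', '-3:191', '-2:191', '-1:190', '0:189', '1:188', '2:183', '3:171', '4:148', '5:122', '6:104', '7:97', '8:100', '9:106', '10:118', '11:131', '12:143']
proj spots [array([243.4, 219.6]), array([235.6, 213.5]), array([233.3, 221.4])]
```

View pics/c7.png

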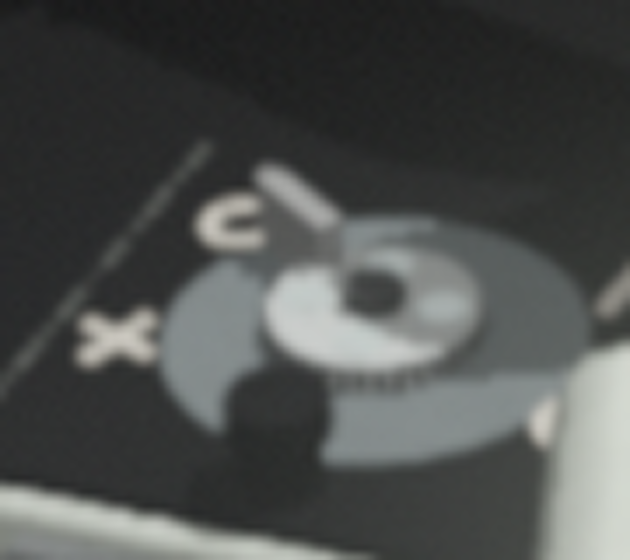

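In the scene view the tab top (crop (262,172) to (335,220)) lines up with the ring centred at (232,222). I'll do an offline check by radius in both views.

Run:
```python
from m3 import *
C=np.array([.592,-.0233]); a=np.radians(220); e=np.array([np.cos(a),np.sin(a)]); t=np.array([-e[1],e[0]]); ss=np.arange(-11,11.1,1)
for f in('t7','s7'):
    c=pickle.load(open(f+'.pkl','rb')); g=cv2.cvtColor(c['image'],cv2.COLOR_RGB2GRAY).astype(np.float32)
    for r0 in(30,36,42,48,54,60,65):
        W=[]
        for s in ss:
            uv=np.array([proj(c,np.append(C+r*1e-3*e+s*1e-3*t,.092)) for r in (r0-1,r0+1)],np.float32)
            W.append(int(cv2.remap(g,uv[None,:,0],uv[None,:,1],cv2.INTER_LINEAR).mean()))
        print(f,r0,W)
```

```text
t7 30 [155, 148, 139, 125, 125, 136, 160, 181, 194, 196, 195, 192, 191, 188, 182, 173, 168, 173, 189, 201, 209, 214, 216]
t7 36 [133, 137, 133, 127, 124, 140, 166, 186, 194, 195, 193, 192, 190, 185, 174, 157, 133, 114, 109, 112, 111, 112, 113]
t7 42 [139, 130, 112, 102, 106, 129, 157, 181, 191, 193, 191, 190, 189, 186, 173, 150, 123, 103, 96, 101, 110, 125, 139]
t7 48 [149, 139, 125, 115, 118, 135, 160, 180, 191, 192, 191, 189, 189, 186, 174, 153, 127, 105, 96, 98, 106, 117, 132]
t7 54 [146, 133, 115, 106, 116, 140, 169, 186, 192, 191, 189, 188, 186, 180, 169, 147, 124, 105, 100, 100, 110, 125, 138]
t7 60 [144, 132, 117, 107, 110, 131, 159, 180, 189, 190, 189, 189, 188, 182, 166, 143, 118, 102, 97, 99, 102, 112, 124]
t7 65 [148, 138, 126, 113, 112, 126, 146, 166, 178, 183, 187, 187, 185, 180, 168, 139, 116, 101, 98, 101, 108, 121, 138]
s7 30 [63, 74, 88, 104, 120, 135, 146, 155, 160, 161, 161, 158, 152, 144, 133, 121, 110, 102, 95, 90, 88, 87, 86]
s7 36 [66, 77, 92, 108, 123, 137, 148, 156, 161, 163, 162, 158, 152, 144, 133, 121, 110, 101, 94, 89, 87, 86, 86]
s7 42 [66, 79, 93, 108, 123, 137, 148, 156, 161, 163, 162, 158, 152, 143, 132, 120, 108, 100, 93, 89, 88, 87, 88]
s7 48 [68, 79, 94, 110, 125, 139, 150, 158, 163, 164, 162, 158, 151, 142, 131, 119, 109, 101, 96, 96, 101, 109, 118]
s7 54 [67, 79, 95, 112, 128, 140, 151, 159, 162, 163, 161, 156, 150, 141, 130, 118, 108, 101, 100, 104, 112, 123, 135]
s7 60 [68, 80, 94, 109, 122, 134, 144, 152, 156, 158, 156, 151, 143, 133, 121, 105, 91, 80, 74, 73, 75, 79, 85]
s7 65 [63, 72, 84, 96, 107, 118, 126, 131, 135, 135, 132, 125, 115, 102, 89, 75, 62, 53, 50, 47, 46, 48, 50]
```

Both views confirm a bearing of about 219.5–220°, which is within 1 mm of the ring centre. Now the lamp button: I'll move above it, then descend to just over its top.

Emit:
apply_moves --targets '[{"dp": [-0.006,0.03,0],"yaw": 0},{"dp": [-0.012,0.064,0],"yaw": 0},{"dp": [-0.012,0.064,0],"yaw": 0},{"dp": [-0.012,0.064,-0.02],"yaw": 0},{"dp": [-0.012,0.064,-0.05],"yaw": 0},{"dp": [-0.012,0.064,-0.08],"yaw": 0},{"dp": [-0.012,0.064,-0.1],"yaw": 0},{"dp": [-0.012,0.064,-0.112],"yaw": 0},{"dp": [-0.012,0.064,-0.118],"yaw": 0},{"dp": [-0.012,0.064,-0.118],"yaw": 0},{"dp": [-0.012,0.064,-0.118],"yaw": 0}]'

```text
time_s: 11.72
tcp_pos: [0.5143, 0.2818, 0.052]
eef_rot: [180.0, -0.0, 43.9]
contact_force: [-0.4, -0.8, -0.0]
gripper_width: 0.0006
gripper_force: 0.0
```

Run:
```python
from m3 import *
from plant import cams
c=cams.capture('scene'); x,y,w,h=330,190,100,80
o=[cv2.resize(c['image'][y:y+h,x:x+w],(400,400),interpolation=cv2.INTER_CUBIC)]
c=cams.capture('top'); x,y,w,h=140,150,90,90
o.append(cv2.resize(c['image'][y:y+h,x:x+w],(400,400),interpolation=cv2.INTER_CUBIC))
cv2.imwrite('pics/c8.png',np.hstack(o)[:,:,::-1])
```

```text
(no output)
```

View pics/c8.png

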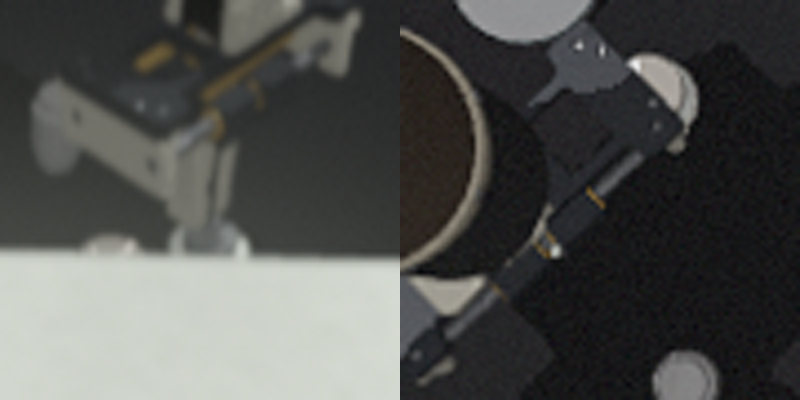

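The press view shows the gripper's end bracket, near top-crop (665,110), hanging over the jar. I'll rise, turn the closing line clear of the jar and objective, and re-centre on the button (+6 mm in y).

Emit:
apply_moves --targets '[{"dp": [0,0,0.02],"yaw": 0},{"dp": [0,0.003,0.05],"yaw": 0},{"dp": [0,0.006,0.06],"yaw": -7},{"dp": [0,0.006,0.06],"yaw": -14},{"dp": [0,0.006,0.06],"yaw": -21},{"dp": [0,0.006,0.06],"yaw": -28},{"dp": [0,0.006,0.06],"yaw": -35},{"dp": [0,0.006,0.06],"yaw": -42},{"dp": [0,0.006,0.06],"yaw": -49},{"dp": [0,0.006,0.06],"yaw": -54},{"dp": [0,0.006,0.05],"yaw": -54},{"dp": [0,0.006,0.03],"yaw": -54},{"dp": [0,0.006,0.01],"yaw": -54},{"dp": [0,0.006,0],"yaw": -54},{"dp": [0,0.006,0],"yaw": -54},{"dp": [0,0.006,0],"yaw": -54}]'

```text
time_s: 13.15
tcp_pos: [0.5141, 0.288, 0.0514]
eef_rot: [180.0, 0.0, -9.9]
contact_force: [-0.3, -0.3, 1.4]
gripper_width: 0.0003
gripper_force: 0.0
```

Emit:
apply_moves --targets '[{"dp": [0,0,-0.003],"yaw": 0},{"dp": [0,0,-0.005],"yaw": 0},{"dp": [0,0,-0.007],"yaw": 0},{"dp": [0,0,-0.009],"yaw": 0},{"dp": [0,0,-0.01],"yaw": 0},{"dp": [0,0,-0.01],"yaw": 0}]'

```text
time_s: 13.65
tcp_pos: [0.5144, 0.2884, 0.0419]
eef_rot: [-180.0, -0.0, -10.0]
contact_force: [0.9, -0.2, 3.9]
gripper_width: 0.0008
gripper_force: 1.4
```

Emit:
apply_moves --targets '[{"dp": [0,0,-0.001],"yaw": 0},{"dp": [0,0,-0.002],"yaw": 0},{"dp": [0,0,-0.003],"yaw": 0},{"dp": [0,0,-0.004],"yaw": 0},{"dp": [0,0,-0.004],"yaw": 0},{"dp": [0,0,-0.004],"yaw": 0}]'

```text
time_s: 14.15
tcp_pos: [0.5144, 0.2885, 0.0383]
eef_rot: [-180.0, -0.0, -10.0]
contact_force: [-1.2, -0.4, 9.1]
gripper_width: 0.0006
gripper_force: 4.4
```

Emit:
apply_moves --targets '[{"dp": [0,0,-0.0005],"yaw": 0},{"dp": [0,0,-0.001],"yaw": 0},{"dp": [0,0,-0.001],"yaw": 0},{"dp": [0,0,-0.001],"yaw": 0}]'

```text
time_s: 14.48
tcp_pos: [0.5145, 0.2885, 0.0381]
eef_rot: [-179.9, -0.1, -10.0]
contact_force: [-4.5, -1.5, 16.9]
gripper_width: 0.0009
gripper_force: 8.3
```

The force rose to 17 N with no further travel, so the button is fully down on its stop. Releasing and backing away.

Emit:
apply_moves --targets '[{"dp": [0,0,0.002],"yaw": 0},{"dp": [0,0,0.006],"yaw": 0},{"dp": [0,0,0.012],"yaw": 0},{"dp": [0,0,0.03],"yaw": 0},{"dp": [0,0,0.06],"yaw": 0},{"dp": [0,0,0.1],"yaw": 0},{"dp": [-0.04,0,0.14],"yaw": 0},{"dp": [-0.07,0,0.17],"yaw": 0},{"dp": [-0.09,0,0.18],"yaw": 0},{"dp": [-0.09,0,0.18],"yaw": 0},{"dp": [-0.09,0,0.18],"yaw": 0},{"dp": [-0.09,0,0.18],"yaw": 0}]'

```text
time_s: 15.48
tcp_pos: [0.4237, 0.2879, 0.2163]
eef_rot: [180.0, 0.0, -10.0]
contact_force: [0.1, -0.5, -0.5]
gripper_width: -0.0001
gripper_force: 0.0
```

Run:
```python
from m3 import *
from plant import cams,get_state
s=get_state(); print(s['time_s'],s['tcp_pos'],s['contact_force'])
c=cams.capture('top'); prof(c,220,np.array([.592,-.0233]))
c0=pickle.load(open('top.pkl','rb'))
o=np.hstack([c0['image'][90:290,60:460],]); o2=c['image'][90:290,60:460]
cv2.imwrite('pics/c9.png',cv2.resize(np.vstack([o,o2]),None,fx=1.5,fy=1.5)[:,:,::-1])
```

```text
15.4833 [0.42367348 0.28787044 0.2163181 ] [ 0.05555861 -0.50804778 -0.53261156]
220 ['-12:152', '-11:146', '-10:135', '-9:119', '-8:109', '-7:115', '-6:136', '-5:162', '-4:182', '-3:190', '-2:191', '-1:190', '0:189', '1:188', '2:183', '3:170', '4:148', '5:122', '6:103', '7:97', '8:99', '9:106', '10:118', '11:132', '12:144']
```

View pics/c9.png

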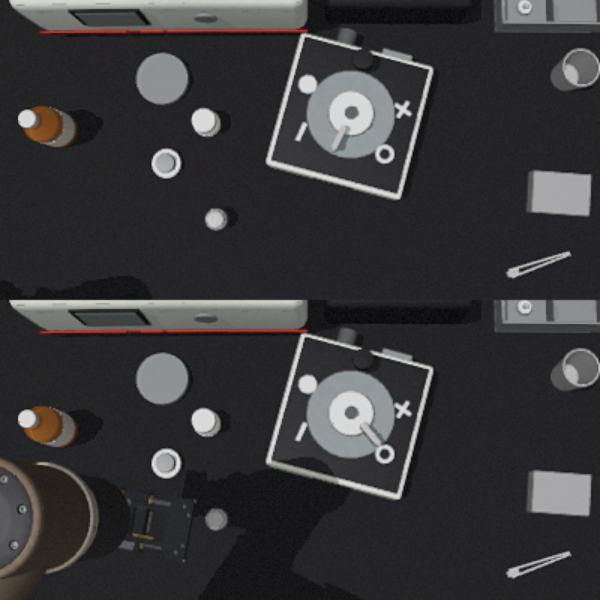

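The before and after views show the tab on the ring (lower half, (385,454)), the button up at (166,463), and every loose item where it stood. Handing in.

```bash
python3 -c "
from plant import r
print(r.close_job())"
```

```text
the job is handed in; nothing more can be done
None
```

The job is handed in at about 15.5 s of 51 s: the tab was pushed to point within about 1 mm of the ring mark's centre, the lamp button was then pressed to its stop and released, and no loose item moved in the before/after top views.

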